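# Seat the chuck arbor in the inspection spindle

## Robot

A 6-joint arm with a two-finger parallel gripper is mounted at the origin on the work surface. World frame = base frame: x ahead of the robot, y to its left, z up, the work surface at z = 0. Lengths are in m, angles in degrees, forces in N, time in s.
With the tool pointing down it reaches from about 0.35 to 0.875 m from the base axis. Payload 4.2 kg.
Tool frame: the origin (TCP) lies at the very end of the fingers, on their centre line; the grasp point (between the pads) lies 19 mm behind it; z points along the fingers, x is the direction in which the jaws open and shut, and the axes are right-handed (so a half turn about z gives the same grasp; the last joint's range is limited). The gripper opens to 87 mm and grips with 3 to 60 N. Pads are 19 mm wide; open, the fingers measure 117 mm over their backs; the gripper's body (75 mm by 190 mm) begins 51 mm behind the grasp point.
Start: joints at [77.957, 22.042, 0.453, 0, -68.411, -14.817], TCP at [0.282, 0.558, 0.223] pointing down, gripper open.
Joint ranges: [-179.83, 179.83], [-69.29, 118.12], [-61.27, 80.66], [-181.25, 117.63], [-171.15, -9.14], [-177.46, 177.46]. Speed limits (degrees/s): [159.86, 159.86, 180, 180, 180, 180].

## Interface

Orientations are given as a 3x3 rotation matrix whose columns are the frame's x, y, z axes.
In Python, from station import r gives the robot as it stands.
- The arm moves only by the tool move_arm, never from a script. Its argument "series" is a list that holds one entry, the list of rows, each a list of 7 numbers: the shift along the tool's x, y, z in cm, then the turn, a rotation vector about the tool's x, y, z in degrees, then the opening, from -1 (shut) to 1 (fully open). In form: [[[dx, dy, dz, wx, wy, wz, fingers], ...]]. A call has 1 to 12 rows; each row shifts and turns the commanded pose from where the row before left it, along the tool's axes as they then stand; what a row does not reach is not made up. A row lasts 1/8 s, in which the tool goes at most 62.5 mm and 10.7 degrees, less where a joint would pass 70% of its speed; a pose out of reach is approached as far as the arm can. A call is refused whole if a number of a shift passes 6.25 or a number of a turn 10.7, either way. A call with a gripper value outside its range is refused whole. The fingers move at their own pace and stop on an object; the grip force is fixed at half the most. Time passes only in rows, so rows that do not move let the fingers close. It gives the time, the measured TCP pose, the force and the opening at its end, in the units of the state.
- r.sense(): the state, without advancing time (a new reading comes with each control period).
- r.capture(name): name is "side" or "top" or "wrist"; returns a dict with "color" (384x512x3 uint8, blue, green, red), "fx", "fy", "cx", "cy" (pixels), "rvec" (rotation vector, rad) and "tvec" (3), from world to camera coordinates, as OpenCV has them; the wrist camera has in their place "tool_from_camera" (4x4, takes a point from camera to tool coordinates, whose origin is the TCP and whose axes are the tool frame's). Camera axes: x right, y down, z forward; pixel columns grow to the right and rows downward; lengths in m; the calibration is good to about 2 mm. A picture is of the moment at which its call begins: read the wrist's pose just before it. There is no depth.
- r.finish_job(): hands the job in, once; it reports no verdict.
The state is a dict: "time_s": time; "joints": joint angles; "joint_velocities": joint speeds; "effort": joint torques, N m; "tcp_pos": TCP position; "ee_rot": TCP orientation; "wrist_force": force on the tool from outside, world axes, zero at the start; "moment": the same for the moment, N m; "gripper_width": opening from 0.0 (shut) to 1.0 (fully open).
Only numpy, scipy, OpenCV 4.12 (cv2) and the standard library are available. Lean on these libraries where they do the work, as an engineer would, in place of code of your own. Each camera call takes 0.05 s, during which the arm holds its last target.

## Task

Take the chuck arbor (the one with the flat-sided head, not the pointed centre) out of the rack and put its tapered shank into the upright spindle: feel for the two drive dogs by turning it under a light push until its slots drop over them and the flange sits flush on the spindle face. Then press it home with a steady push of about 15 N for a second, let go and leave it standing there. Be gentle: touch down slowly, with no push or knock above 60 N between arbor and spindle, and leave the other things where they are.

Things in the scene. Friction and masses are not known exactly. Their poses are not given: they have to be found in the camera images.
- arbor: Steel chuck arbor, 0.4 to 0.65 kg, upright in either rack pocket. Origin: on its axis, in the flange's underside; z up the axis. Below: taper shank 48 mm long, 32 mm at the flange to 18 mm. Flange: 58 mm diameter, z = 0 to 10 mm, cut right through by two drive slots 13 mm wide at +y and -y, open to the rim, reaching in to 18 mm from the axis. A half turn makes no difference.
- head (a point): Grip point on the arbor's axis, 37 mm above its origin, axes as the arbor's. The head is 40 mm in diameter (z = 10 to 55 mm of the arbor) with two flats 30 mm apart that face +x and -x: close the fingers along x. Above it a jaw nose, 28 mm narrowing to 18 mm, ends 75 mm above the arbor's origin.
- rack: Black two-pocket block 84 (x) x 196 (y) x 62 (z) mm, fixed. Origin: centre of its underside. Pockets are straight holes of 38 mm diameter at y = +56 and -56 mm; the flanges rest on its top face with the shanks hanging in the holes.
- centre: Bystander: pointed centre in the other pocket; same shank and flange, but a 26 mm round stub ending in a point 42 mm above the flange's underside. Leave it there. Origin and axes as the arbor's.
- spindle: Fixed spindle stand: white base plate 170 x 170 x 16 mm, black housing of 100 mm diameter, and in it an upright steel spindle of 74 mm diameter, open at the top with a taper bore 33 mm wide (0.7 mm wider than the seated shank all round). Its flat face is 85 mm above the bench. The spindle is braked (holds 3 N m). Origin: centre of the base plate's underside, z up.
- nose (a point): Centre of the spindle face; axes as the stand's. Home: arbor's origin here. Two dogs on the face, opposite, 21 to 32 mm from the axis, 10 mm wide, 6 mm high; at stand's +y and -y turned by an unmeasured angle of up to 0.6 rad either way: see or feel for it. Off the dogs' angle the flange rides on them, 6 mm above the face; within about 0.05 rad of it the arbor drops onto the face.
- counter: Bystander: small green hand counter 40 x 52 x 20 mm lying loose on the bench. Origin: centre of its underside.
- plug: Bystander: blue and white round plug standing loose on the bench, diameter 64 mm, 110 mm tall. Origin: centre of its underside.
- readout: Bystander: flat black readout box 75 x 75 x 30 mm, loose on the bench. Origin: centre of its underside.
Mind the look-alikes: they are no part of the job. There is more than one size of the spindle; the one meant has the size given above.

How it is judged (in metres and radians):
On the way, in this order (a step that is already met when the one before it is completed fails the run):
1. the arbor is lifted out of the rack and carried, upright, over the spindle (horizontal distance between arbor and nose below 0.03 m and z of arbor in the frame of nose above 0.02 m and angle between arbor's own z axis and vertical below 0.15 rad), for 0.1 s.
2. the arbor is home, slots over the dogs, and pressed down with more than 9 N (z of arbor in the frame of nose below 0.0015 m and horizontal distance between arbor and nose below 0.002 m and contact force between arbor and spindle above 9 N), for 0.3 s.
At the end, for the whole second after the job is handed in: The arbor stands released and at rest in the spindle: flange underside within 1.5 mm of the spindle face, axis within 2 mm of the bore's, upright within 0.03 rad; the centre is still in its pocket (moved less than 10 mm) (z of arbor in the frame of nose between -0.003 and 0.0015 m and horizontal distance between arbor and nose below 0.002 m and angle between arbor's own z axis and vertical below 0.03 rad and linear speed of arbor below 0.01 m/s and distance of centre from where it was at the start of the episode below 0.01 m); the robot touches nothing.
It fails at once if more than 60 N between arbor and spindle, in a push or a knock (contact force between arbor and spindle above 60 N).
It fails at once if a bystander is moved by more than 10 mm (distance of any of counter, plug, readout, centre from where it was at the start of the episode above 0.01 m).
It also fails if it takes over 72 s, if anything falls off the work surface, if the arm or the gripper's body presses on something with over 40 N, if the wrist force passes 120 N, or if a joint passes its speed limit or range.

## Working session

There is one attempt and no reset: what is moved stays moved. The work goes in short steps, Python scripts to look and compute and a tool call to move; the robot and the scene stay as the last step left them, time stands still between calls to the robot, and variables do not carry over. Pictures are saved under pics/ and viewed, and the job is handed in when it is done.

Besides the shell and the picture viewer there is one more tool, called after ">>>" as name(argument=value, ...) on one line, values as JSON. move_arm: Moves the arm, as the interface text tells. Its arguments: {"type":"object","properties":{"series":{"type":"array","items":{"type":"array","items":{"type":"array","items":{"type":"number"}}}}},"required":["series"]}

```bash
ls; mkdir -p pics
python3 - <<'E'
from station import r
import cv2
s=r.sense(); print(s)
for n in ["side","top","wrist"]:
    c=r.capture(n); cv2.imwrite(f"pics/{n}0.png",c["color"])
    print(n,{k:v for k,v in c.items() if k!="color"})
E
```

```text
pics
{'time_s': 0.0, 'joints': array([ 7.79560917e+01,  2.20891559e+01,  3.80839226e-01, -2.91083298e-02,
       -6.84096620e+01, -1.48173956e+01]), 'joint_velocities': array([-0.04770844,  0.04208822, -0.1098267 , -0.03780834, -0.04504461,
        0.1339219 ]), 'effort': array([-8.19691331e-05, -3.90666711e+01,  1.87401634e+01,  4.21997756e+00,
        1.09945703e-02, -1.94795525e-04]), 'tcp_pos': array([0.28210015, 0.55705294, 0.22148343]), 'ee_rot': array([[-4.51998565e-01, -8.92018219e-01, -8.91641373e-04],
       [-8.92016165e-01,  4.51999439e-01, -1.91517577e-03],
       [ 2.11139308e-03, -7.02981794e-05, -9.99997769e-01]]), 'wrist_force': array([-0.43902492,  0.16324398,  0.31479673]), 'moment': array([ 0.03079762,  0.0486883 , -0.01803076]), 'gripper_width': 0.9971054477613491}
side {'fx': 347.2282206876205, 'fy': 347.2282206876205, 'cx': 257.75382552155145, 'cy': 195.66267727235908, 'rvec': array([ 2.07518089, -0.21716674,  0.11228801]), 'tvec': array([-0.45077442,  0.16913718,  0.85791747])}
top {'fx': 390.61127547096555, 'fy': 390.61127547096555, 'cx': 258.6976345171218, 'cy': 193.999405604768, 'rvec': array([ 2.12350713, -2.14544592,  0.11258261]), 'tvec': array([0.11161194, 0.52677282, 1.13323322])}
wrist {'fx': 295.06478677915493, 'fy': 295.06478677915493, 'cx': 254.72384074252392, 'cy': 189.330881365246, 'tool_from_camera': array([[ 9.99999736e-01,  4.43835313e-05, -7.25478913e-04,
         5.72698040e-04],
       [ 1.31910973e-04,  9.70475910e-01,  2.41198031e-01,
        -6.72492944e-02],
       [ 7.14765029e-04, -2.41198063e-01,  9.70475648e-01,
        -1.62521566e-01],
       [ 0.00000000e+00,  0.00000000e+00,  0.00000000e+00,
         1.00000000e+00]])}
```

View pics/side0.png

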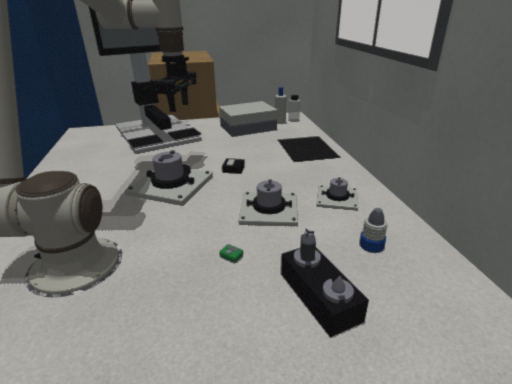

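View pics/top0.png

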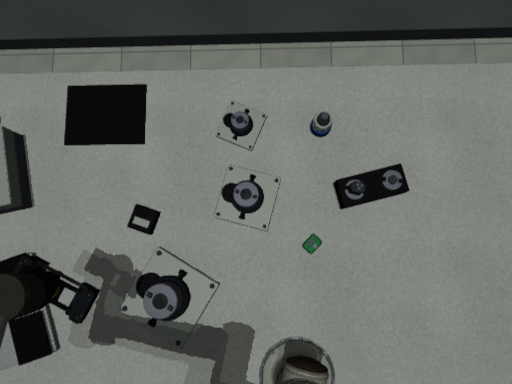

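View pics/wrist0.png

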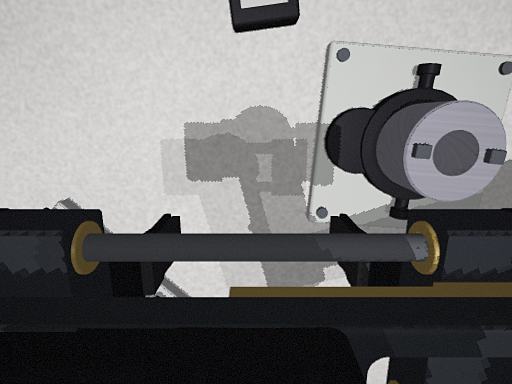

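Top view: three spindle stands at about (163,297), (246,196) and (239,122). The rack is at (371,186), with the arbor in its left pocket at (356,188) and the centre at (392,180). Next I'll measure the plates.

```bash
cat > h.py <<'E'
from station import r
import cv2, numpy as np
def K(c): return np.array([[c["fx"],0,c["cx"]],[0,c["fy"],c["cy"]],[0,0,1]])
def w2c(c,s=None):
    if "rvec" in c: return cv2.Rodrigues(np.array(c["rvec"]))[0], np.array(c["tvec"])
    T=np.eye(4);T[:3,:3]=s["ee_rot"];T[:3,3]=s["tcp_pos"]
    M=np.linalg.inv(T@c["tool_from_camera"]); return M[:3,:3],M[:3,3]
def ray(c,uv,s=None):
    R,t=w2c(c,s); d=R.T@np.linalg.inv(K(c))@np.array([uv[0],uv[1],1.]); return -R.T@t, d
def onz(c,uv,z,s=None):
    o,d=ray(c,uv,s); return o+d*(z-o[2])/d[2]
def proj(c,P,s=None):
    R,t=w2c(c,s); q=(R@np.atleast_2d(P).T).T+t; return np.c_[c["fx"]*q[:,0]/q[:,2]+c["cx"],c["fy"]*q[:,1]/q[:,2]+c["cy"]]
def crop(img,x0,y0,x1,y1,k,name):
    cv2.imwrite("pics/"+name,cv2.resize(img[y0:y1,x0:x1],None,fx=k,fy=k,interpolation=cv2.INTER_CUBIC))
E
python3 - <<'E'
from h import *
c=r.capture("top"); s=c["color"]
crop(s,120,230,230,360,5,"ta.png")
crop(s,205,90,295,240,4,"tb.png")
crop(s,325,150,425,220,7,"tr.png")
E
```

```text
(no output)
```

View pics/ta.png

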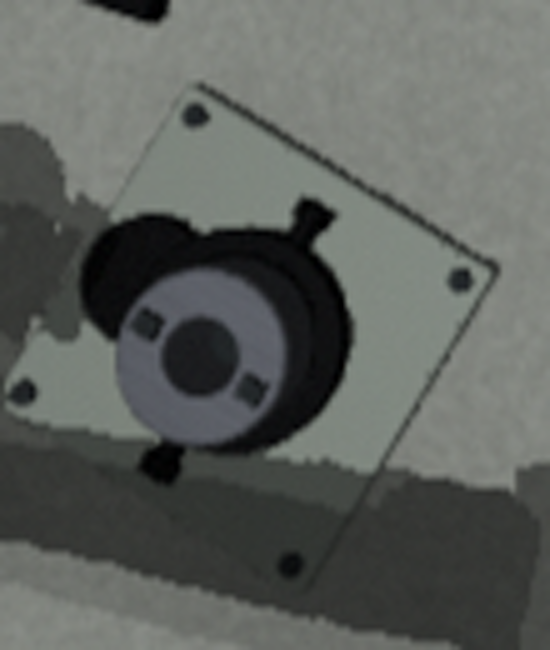

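View pics/tb.png

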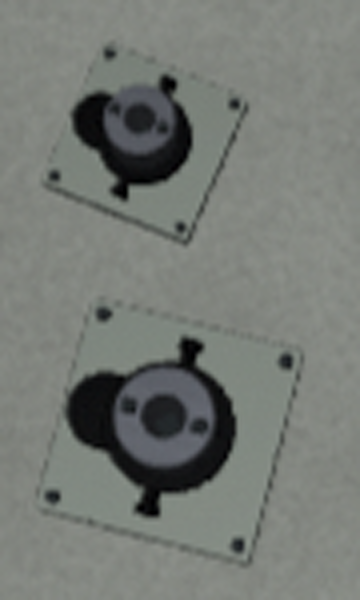

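View pics/tr.png

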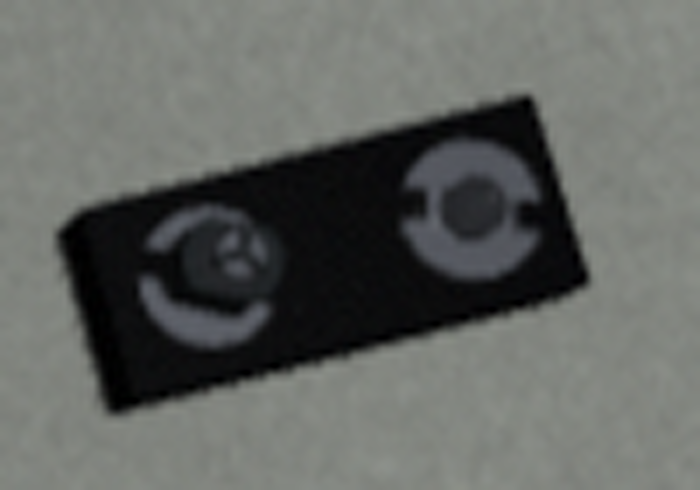

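Run:
```python
from h import *
c=r.capture("top")
Q={"A":[(159.4,247),(219.4,283.6),(181,348),(121,312)],"B":[(229.25,164.5),(280.5,177.5),(267.5,230.5),(215,217.5)],"C":[(233,100.5),(266.75,115.75),(252,150.5),(215.75,135.75)]}
for k,v in Q.items():
    P=np.array([onz(c,p,.016) for p in v]); print(k,P.mean(0).round(4),np.linalg.norm(P-np.roll(P,-1,0),axis=1).round(3))
for k,p,d in [("A",(120+202/5,230+356/5),None),("B",(205+164/4,90+415/4),0)]: print(k,onz(c,p,.085).round(4))
# spindle face diameters
print(np.linalg.norm(onz(c,(143.3,301),.085)-onz(c,(177.2,301),.085)), np.linalg.norm(onz(c,(205+112/4,194),.085)-onz(c,(205+217/4,194),.085)))
f=lambda x,y:(325+x/7,150+y/7)
for n,p,z in [("c slotL",f(410,205),.072),("c slotR",f(532,213),.072),("c flange",f(473,209),.072),("arb fl",f(207,276),.072),("arb slotL",f(150,265),.072),("arb slotR",f(265,300),.072),("nose tip",f(241,252),.137)]: print(n,onz(c,p,z).round(4))
R=[(62,232),(530,97),(588,285),(110,410)]
P=np.array([onz(c,f(*p),.062) for p in [(90,210),(530,97),(588,285),(125,410)]]);print(P.round(4),np.linalg.norm(P-np.roll(P,-1,0),axis=1).round(3),P.mean(0))
```

```text
A [0.2249 0.3726 0.016 ] [0.213 0.214 0.208 0.22 ]
B [0.5214 0.1397 0.016 ] [0.164 0.167 0.164 0.169]
C [0.7487 0.1581 0.016 ] [0.119 0.121 0.124 0.126]
A [0.2223 0.382  0.085 ]
B [0.5226 0.1413 0.085 ]
0.09561275349325354 0.07576333510421997
c slotL [ 0.5617 -0.257   0.072 ]
c slotR [ 0.5576 -0.3067  0.072 ]
c flange [ 0.5596 -0.2827  0.072 ]
arb fl [ 0.533  -0.1725  0.072 ]
arb slotL [ 0.538  -0.1493  0.072 ]
arb slotR [ 0.5227 -0.1958  0.072 ]
nose tip [ 0.5327 -0.1721  0.137 ]
[[ 0.5631 -0.1271  0.062 ]
 [ 0.6086 -0.3121  0.062 ]
 [ 0.5287 -0.3313  0.062 ]
 [ 0.4788 -0.1386  0.062 ]] [0.19  0.082 0.199 0.085] [ 0.54480728 -0.22725522  0.062     ]
```

Stand B, at about (0.522, 0.141), is the match: its plate measures about 167 mm and its face about 75 mm. The arbor is at about (0.533, -0.172). I'll take a wrist view of B, then of the arbor.

```bash
cat >> h.py <<'E'
from scipy.spatial.transform import Rotation as Ro
def plan(p,yaw,n=None,p0=None,R0=None):
    """straight world path, tool z down, yaw of tool x (deg); prints rows in tool axes"""
    s=r.sense(); p0=s["tcp_pos"] if p0 is None else np.array(p0); R0=s["ee_rot"] if R0 is None else R0
    y0=np.degrees(np.arctan2(R0[1,0],R0[0,0])); dy=(yaw-y0+180)%360-180
    d=np.array(p)-p0
    if n is None: n=int(np.ceil(max(np.linalg.norm(d)/.055,abs(dy)/9.5)))
    print("n",n,"dyaw",round(dy,2),"d",d.round(4))
    for i in range(n):
        a=np.radians(y0+dy*i/n); ex=np.array([np.cos(a),np.sin(a),0]); ey=np.array([np.sin(a),-np.cos(a),0])
        print([round(float(v),2) for v in (d@ex/n*100,d@ey/n*100,-d[2]/n*100,0,0,-dy/n)])
E
python3 - <<'E'
from h import *
c=r.capture("top")
a=onz(c,(237.5,191.25),.088);b=onz(c,(255,196.5),.088);print(a,b,(a+b)/2,np.linalg.norm(a-b),np.degrees(np.arctan2(*(a-b)[[1,0]])))
P=np.array([onz(c,p,.016) for p in [(229.25,164.5),(280.5,177.5),(267.5,230.5),(215,217.5)]])
for i in range(4): print(np.degrees(np.arctan2(*(P[i]-P[i-1])[[1,0]])))
# view pose for spindle: camera above
yaw=162; ey=np.array([np.sin(np.radians(yaw)),-np.cos(np.radians(yaw)),0]); print(ey)
plan(np.array([.5225,.1405,.25])+.05*ey,yaw)
E
```

```text
[0.52972846 0.16557102 0.088     ] [0.51385955 0.11525554 0.088     ] [0.521794   0.14041328 0.088     ] 0.05275859901019716 72.49533958859664
-14.730295968833985
-105.2745797629938
165.5476955132923
75.58659179525687
[0.30901699 0.95105652 0.        ]
n 9 dyaw -81.14 d [ 0.2557 -0.3694  0.0278]
[2.38, -4.39, -0.31, 0.0, 0.0, 9.02]
[1.66, -4.71, -0.31, 0.0, 0.0, 9.02]
[0.9, -4.91, -0.31, 0.0, 0.0, 9.02]
[0.12, -4.99, -0.31, 0.0, 0.0, 9.02]
[-0.66, -4.95, -0.31, 0.0, 0.0, 9.02]
[-1.43, -4.78, -0.31, 0.0, 0.0, 9.02]
[-2.16, -4.5, -0.31, 0.0, 0.0, 9.02]
[-2.84, -4.11, -0.31, 0.0, 0.0, 9.02]
[-3.45, -3.61, -0.31, 0.0, 0.0, 9.02]
```

>>> move_arm(series=[[[2.4, -4.4, -0.3, 0, 0, 9, 1], [1.7, -4.7, -0.3, 0, 0, 9, 1], [0.9, -4.9, -0.3, 0, 0, 9, 1], [0.1, -5, -0.3, 0, 0, 9, 1], [-0.7, -4.9, -0.3, 0, 0, 9, 1], [-1.4, -4.8, -0.3, 0, 0, 9, 1], [-2.2, -4.5, -0.3, 0, 0, 9, 1], [-2.8, -4.1, -0.3, 0, 0, 9, 1], [-3.4, -3.6, -0.3, 0, 0, 9, 1], [0, 0, 0, 0, 0, 0, 1], [0, 0, 0, 0, 0, 0, 1]]])

```text
time_s: 1.68
tcp_pos: [0.5376, 0.1887, 0.2493]
ee_rot: [[-0.952, 0.307, -0.0], [0.307, 0.952, 0.0], [0.0, -0.0, -1.0]]
wrist_force: [0.4, -0.3, -0.6]
gripper_width: 0.999
```

Run:
```python
from h import *
s=r.sense(); print(s["tcp_pos"],s["ee_rot"].round(4),s["joints"].round(1))
c=r.capture("wrist"); im=c["color"]; cv2.imwrite("pics/w1.png",im)
q=proj(c,[.522,.1408,.085],s)[0]; print(q)
x,y=q.astype(int); crop(im,max(x-65,0),max(y-50,0),x+65,y+50,6,"w1c.png"); print(max(x-65,0),max(y-50,0))
```

```text
[0.53760646 0.18867973 0.24934427] [[-9.519e-01  3.066e-01 -5.000e-04]
 [ 3.066e-01  9.519e-01  1.000e-04]
 [ 5.000e-04 -0.000e+00 -1.000e+00]] [ 35.6  15.6  -5.   -0.  -69.4 -53.5]
[256.39606039 130.88590145]
191 80
```

View pics/w1.png

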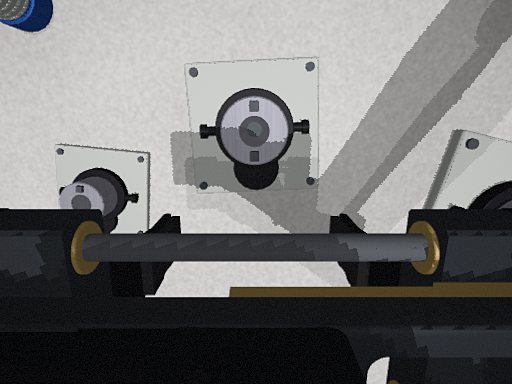

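View pics/w1c.png

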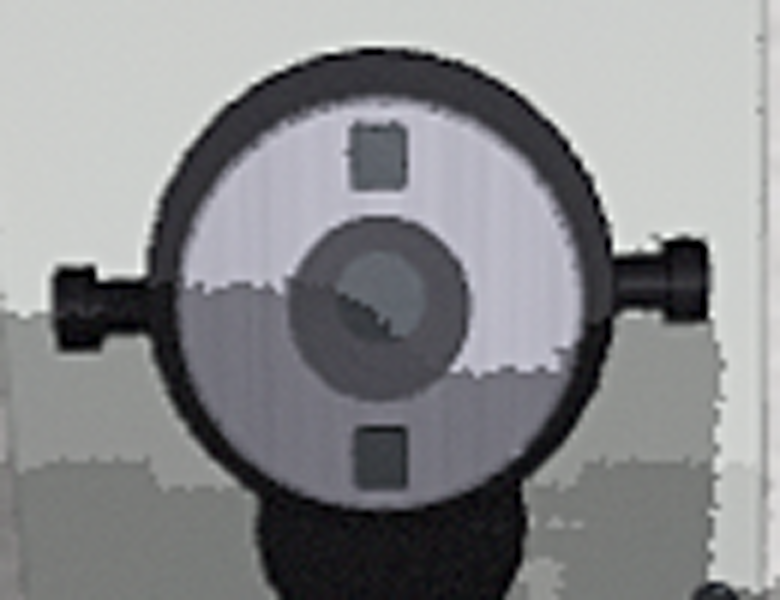

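Stand B is at (255,130) in the wrist view. The dogs, at crop positions (379,156) and (381,458), lie almost exactly along the tool's y axis.

Run:
```python
from h import *
s=r.sense(); c=r.capture("wrist")
f=lambda x,y:(191+(x+.5)/6-.5,80+(y+.5)/6-.5)
g=lambda x,y,z:onz(c,f(x,y),z,s)
for L in ([(288,308),(470,308),(379,215),(379,401)],[(178,304),(584,304),(381,97),(381,510)]):
    P=np.array([g(*p,.085) for p in L]); print(((P[0]+P[1])/2).round(4),((P[2]+P[3])/2).round(4),np.linalg.norm(P[0]-P[1]),np.linalg.norm(P[2]-P[3]))
a=g(379.5,156,.091);b=g(381,457,.091);print(a,b,(a+b)/2,np.linalg.norm(a-b),np.degrees(np.arctan2(*(a-b)[[1,0]])))
```

```text
[0.5246 0.1404 0.085 ] [0.5247 0.1406 0.085 ] 0.033008369241647406 0.033136804881075774
[0.524  0.1398 0.085 ] [0.5243 0.1407 0.085 ] 0.07359447048249626 0.07353410085633039
[0.51641564 0.11536968 0.091     ] [0.53228524 0.16555325 0.091     ] [0.52435044 0.14046146 0.091     ] 0.05263301825268479 -107.54856633653526
```

Run:
```python
from h import *
plan(np.array([.548,-.1243,.2363]),162.15)
```

```text
n 6 dyaw -0.09 d [ 0.0107 -0.3138 -0.0132]
[-1.77, -4.93, 0.22, 0.0, 0.0, 0.02]
[-1.77, -4.93, 0.22, 0.0, 0.0, 0.02]
[-1.77, -4.93, 0.22, 0.0, 0.0, 0.02]
[-1.77, -4.93, 0.22, 0.0, 0.0, 0.02]
[-1.77, -4.92, 0.22, 0.0, 0.0, 0.02]
[-1.77, -4.92, 0.22, 0.0, 0.0, 0.02]
```

>>> move_arm(series=[[[-1.77, -4.93, 0.22, 0, 0, 0, 1], [-1.77, -4.93, 0.22, 0, 0, 0, 1], [-1.77, -4.93, 0.22, 0, 0, 0, 1], [-1.77, -4.93, 0.22, 0, 0, 0, 1], [-1.77, -4.93, 0.22, 0, 0, 0, 1], [-1.77, -4.93, 0.22, 0, 0, 0, 1], [0, 0, 0, 0, 0, 0, 1], [0, 0, 0, 0, 0, 0, 1]]])

```text
time_s: 2.78
tcp_pos: [0.5482, -0.1245, 0.2363]
ee_rot: [[-0.952, 0.306, 0.0], [0.306, 0.952, 0.0], [0.0, 0.0, -1.0]]
wrist_force: [0.5, 0.6, 1.3]
gripper_width: 1.0
```

Run:
```python
from h import *
s=r.sense(); print(s["tcp_pos"],s["ee_rot"].round(4),s["joints"].round(1))
c=r.capture("wrist"); im=c["color"]; cv2.imwrite("pics/w2.png",im)
crop(im,191,80,321,180,6,"w2c.png")
```

```text
[ 0.5482162  -0.12449875  0.23633527] [[-9.522e-01  3.056e-01  0.000e+00]
 [ 3.056e-01  9.522e-01  2.000e-04]
 [ 1.000e-04  2.000e-04 -1.000e+00]] [  3.7  15.4  -7.3  -0.  -67.3 -21.5]
```

View pics/w2.png

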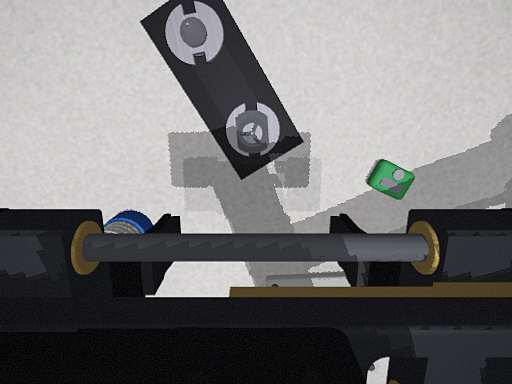

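View pics/w2c.png

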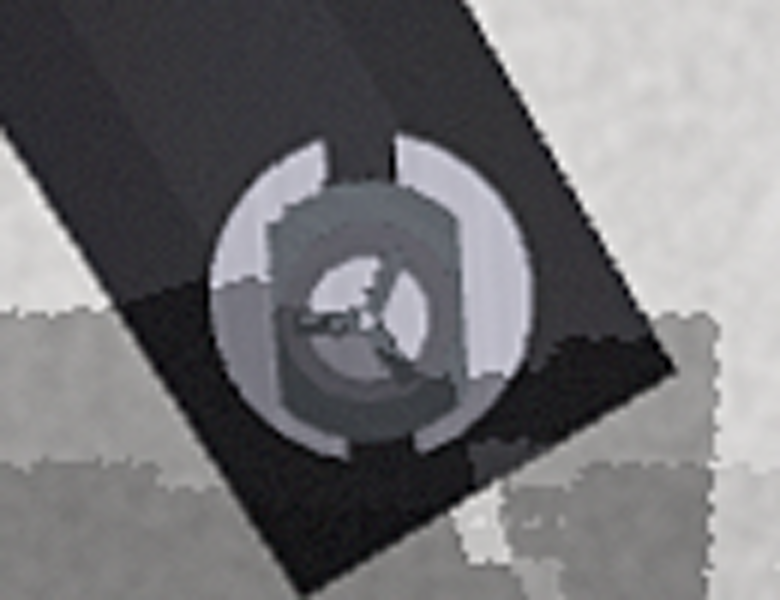

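Run:
```python
from h import *
im=cv2.imread("pics/w2.png"); im=np.clip(im.astype(float)*1.3,0,255).astype(np.uint8)
crop(im,222,98,284,160,12,"w2d.png")
```

```text
(no output)
```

View pics/w2d.png

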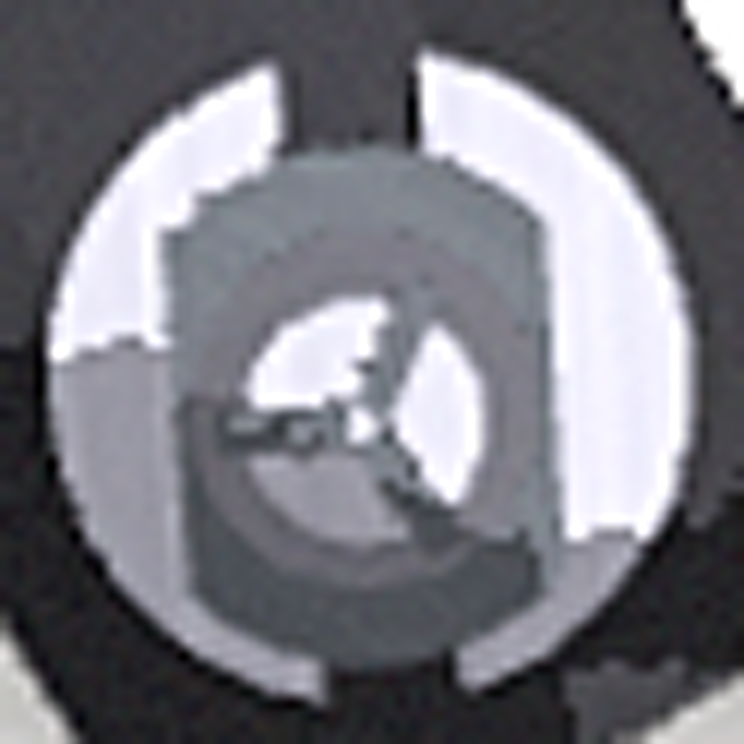

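Run:
```python
from h import *
s=r.sense(); c=r.capture("wrist")
f=lambda x,y:(222+(x+.5)/12-.5,98+(y+.5)/12-.5)
g=lambda x,y,z:onz(c,f(x,y),z,s)
t=g(350,110,.072);b=g(391,685,.072);print("slot dir",np.degrees(np.arctan2(*(t-b)[[1,0]])))
for a,b2 in [((165,235),(192,590)),((548,220),(563,600))]:
    p=g(*a,.117);q=g(*b2,.117);print("flat",np.degrees(np.arctan2(*(p-q)[[1,0]])),(p+q)/2)
# fit circle from flange rim points
pts=[(50,370),(693,360),(270,58),(430,48),(320,703),(470,690),(100,200),(640,200),(110,560),(655,525)]
P=np.array([g(*p,.072) for p in pts])[:,:2]
A=np.c_[2*P,np.ones(len(P))];x=np.linalg.lstsq(A,(P**2).sum(1),rcond=None)[0];print("ctr",x[:2],"r",np.sqrt(x[2]+x[0]**2+x[1]**2))
tip=g(365,422,.137);print(tip)
```

```text
slot dir -103.70645690296884
flat -104.1847788898602 [ 0.55062154 -0.17884142  0.117     ]
flat -104.83565448457531 [ 0.52246777 -0.17000665  0.117     ]
ctr [ 0.53644821 -0.17487136] r 0.029194287412627976
[ 0.53637563 -0.17484786  0.137     ]
```

Run:
```python
from h import *
plan(np.array([.5364,-.1749,.16]),166.0,n=4)
```

```text
n 4 dyaw 3.72 d [-0.0119 -0.051  -0.0765]
[-0.1, -1.3, 1.91, 0.0, 0.0, -0.93]
[-0.08, -1.31, 1.91, 0.0, 0.0, -0.93]
[-0.06, -1.31, 1.91, 0.0, 0.0, -0.93]
[-0.04, -1.31, 1.91, 0.0, 0.0, -0.93]
```

>>> move_arm(series=[[[-0.1, -1.3, 1.9, 0, 0, -0.93, 1], [-0.08, -1.31, 1.9, 0, 0, -0.93, 1], [-0.06, -1.31, 1.9, 0, 0, -0.93, 1], [-0.04, -1.31, 1.9, 0, 0, -0.93, 1], [0, 0, 0, 0, 0, 0, 1], [0, 0, 0, 0, 0, 0, 1]]])

```text
time_s: 3.62
tcp_pos: [0.5369, -0.1755, 0.1613]
ee_rot: [[-0.97, 0.243, 0.002], [0.243, 0.97, -0.0], [-0.002, 0.0, -1.0]]
wrist_force: [0.8, -0.2, -0.4]
gripper_width: 1.0
```

Run:
```python
from h import *
s=r.sense(); print(s["tcp_pos"],s["ee_rot"].round(4),s["joints"].round(1),s["wrist_force"],s["moment"])
c=r.capture("wrist"); im=c["color"]; cv2.imwrite("pics/w3.png",im)
plan(np.array([.5364,-.1749,.081]),166.0,n=6)
```

```text
[ 0.53693369 -0.17546614  0.16131155] [[-9.701e-01  2.428e-01  1.600e-03]
 [ 2.428e-01  9.701e-01 -4.000e-04]
 [-1.700e-03  0.000e+00 -1.000e+00]] [ -1.7  19.2 -13.3   0.  -57.4 -12.4] [ 0.80857803 -0.19104106 -0.36208443] [ 0.12081691 -0.06037474  0.01512645]
n 6 dyaw 0.06 d [-0.0006  0.0006 -0.0805]
[0.01, 0.01, 1.34, 0.0, 0.0, -0.01]
[0.01, 0.01, 1.34, 0.0, 0.0, -0.01]
[0.01, 0.01, 1.34, 0.0, 0.0, -0.01]
[0.01, 0.01, 1.34, 0.0, 0.0, -0.01]
[0.01, 0.01, 1.34, 0.0, 0.0, -0.01]
[0.01, 0.01, 1.34, 0.0, 0.0, -0.01]
```

View pics/w3.png

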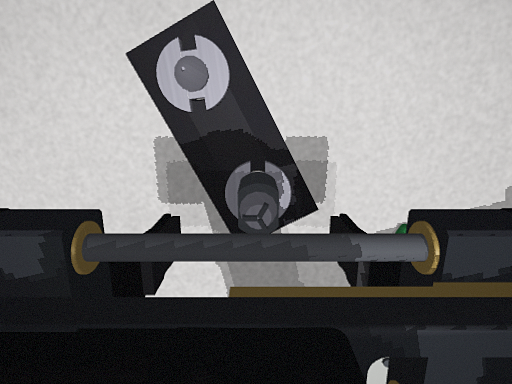

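Arbor nose at (260,213), between the fingertips at about x=165 and 345. Descending.

>>> move_arm(series=[[[0.01, 0.01, 1.6, 0, 0, 0, 1], [0.01, 0.01, 1.6, 0, 0, 0, 1], [0.01, 0.01, 1.4, 0, 0, 0, 1], [0.01, 0.01, 1.2, 0, 0, 0, 1], [0.01, 0.01, 1.0, 0, 0, 0, 1], [0.01, 0.01, 0.8, 0, 0, 0, 1], [0, 0, 0.4, 0, 0, 0, 1], [0, 0, 0, 0, 0, 0, 1], [0, 0, 0, 0, 0, 0, 1]]])

```text
time_s: 4.8
tcp_pos: [0.5359, -0.1757, 0.0808]
ee_rot: [[-0.97, 0.244, 0.001], [0.244, 0.97, -0.0], [-0.001, 0.0, -1.0]]
wrist_force: [0.0, 0.1, 0.3]
gripper_width: 0.998
```

Run:
```python
from h import *
s=r.sense(); print(s["tcp_pos"],s["ee_rot"].round(4),s["joints"].round(1),s["wrist_force"],s["moment"])
plan(np.array([.5364,-.1749,.081]),166.0,n=1)
c=r.capture("side"); im=c["color"]; crop(im,250,190,400,340,4,"s3.png")
```

```text
[ 0.53590966 -0.17568445  0.08076074] [[-9.697e-01  2.442e-01  9.000e-04]
 [ 2.442e-01  9.697e-01 -1.000e-04]
 [-9.000e-04  1.000e-04 -1.000e+00]] [ -1.7  24.3 -18.8   0.  -46.9 -12.5] [0.02131811 0.13976285 0.30679254] [ 0.08964487 -0.09512914  0.02903786]
n 1 dyaw 0.13 d [0.0005 0.0008 0.0002]
[-0.03, 0.09, -0.02, 0.0, 0.0, -0.13]
```

View pics/s3.png

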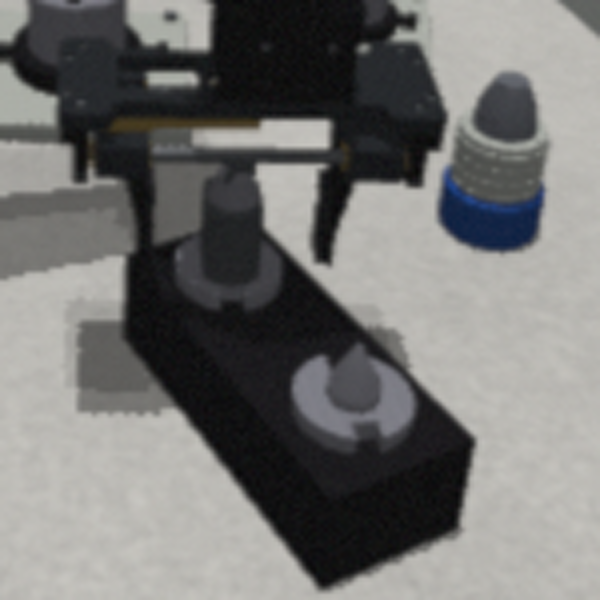

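Fingers straddle the arbor head. A small correction, then close.

>>> move_arm(series=[[[-0.03, 0.08, 0, 0, 0, 0, 1], [0, 0, 0, 0, 0, 0, 1], [0, 0, 0, 0, 0, 0, -1], [0, 0, 0, 0, 0, 0, -1], [0, 0, 0, 0, 0, 0, -1], [0, 0, 0, 0, 0, 0, -1], [0, 0, 0, 0, 0, 0, -1], [0, 0, 0, 0, 0, 0, -1], [0, 0, 0, 0, 0, 0, -1], [0, 0, 0, 0, 0, 0, -1]]])

```text
time_s: 6.1
tcp_pos: [0.5355, -0.1749, 0.0803]
ee_rot: [[-0.97, 0.244, -0.001], [0.244, 0.97, 0.0], [0.001, -0.0, -1.0]]
wrist_force: [-1.0, 1.6, 1.1]
gripper_width: 0.341
```

Run:
```python
from h import *
s=r.sense(); print(s["tcp_pos"],s["ee_rot"].round(4),s["wrist_force"],s["moment"],s["gripper_width"],s["gripper_width"]*87)
```

```text
[ 0.53553474 -0.17485437  0.08025834] [[-9.697e-01  2.444e-01 -1.200e-03]
 [ 2.444e-01  9.697e-01  2.000e-04]
 [ 1.200e-03 -1.000e-04 -1.000e+00]] [-1.01799284  1.59080911  1.11662389] [0.29883633 0.3364577  0.0442177 ] 0.34100705302415596 29.66761361310157
```

Gripped: the opening of 29.7 mm matches the 30 mm flats. Lifting.

>>> move_arm(series=[[[0, 0, -0.5, 0, 0, 0, -1], [0, 0, -1, 0, 0, 0, -1], [0, 0, -1.5, 0, 0, 0, -1], [0, 0, -1.5, 0, 0, 0, -1], [0, 0, -1.5, 0, 0, 0, -1], [0, 0, -1.5, 0, 0, 0, -1], [0, 0, -1.5, 0, 0, 0, -1], [0, 0, -1.5, 0, 0, 0, -1], [0, 0, -1.5, 0, 0, 0, -1], [0, 0, 0, 0, 0, 0, -1], [0, 0, 0, 0, 0, 0, -1]]])

```text
time_s: 7.48
tcp_pos: [0.5356, -0.1747, 0.1998]
ee_rot: [[-0.97, 0.245, -0.001], [0.245, 0.97, 0.001], [0.001, 0.0, -1.0]]
wrist_force: [-0.1, 0.2, -3.8]
gripper_width: 0.339
```

Run:
```python
from h import *
s=r.sense(); print(s["tcp_pos"],s["ee_rot"].round(4),s["wrist_force"],s["moment"],s["gripper_width"])
c=r.capture("side"); im=c["color"]; crop(im,200,90,400,290,3,"s4.png")
c=r.capture("wrist"); im=c["color"]; cv2.imwrite("pics/w4.png",im)
plan(np.array([.5245,.1405,s["tcp_pos"][2]]),162.45)
```

```text
[ 0.53558586 -0.17474623  0.19977107] [[-9.696e-01  2.446e-01 -1.200e-03]
 [ 2.446e-01  9.696e-01  6.000e-04]
 [ 1.400e-03  3.000e-04 -1.000e+00]] [-0.10416116  0.15430751 -3.84081657] [ 0.12559369 -0.00054978  0.01834781] 0.33856233391226626
n 6 dyaw -3.4 d [-1.100e-02  3.153e-01  3.000e-04]
[1.46, 5.05, -0.01, 0.0, 0.0, 0.57]
[1.51, 5.04, -0.01, 0.0, 0.0, 0.57]
[1.56, 5.02, -0.01, 0.0, 0.0, 0.57]
[1.61, 5.01, -0.01, 0.0, 0.0, 0.57]
[1.66, 4.99, -0.01, 0.0, 0.0, 0.57]
[1.71, 4.97, -0.01, 0.0, 0.0, 0.57]
```

View pics/s4.png

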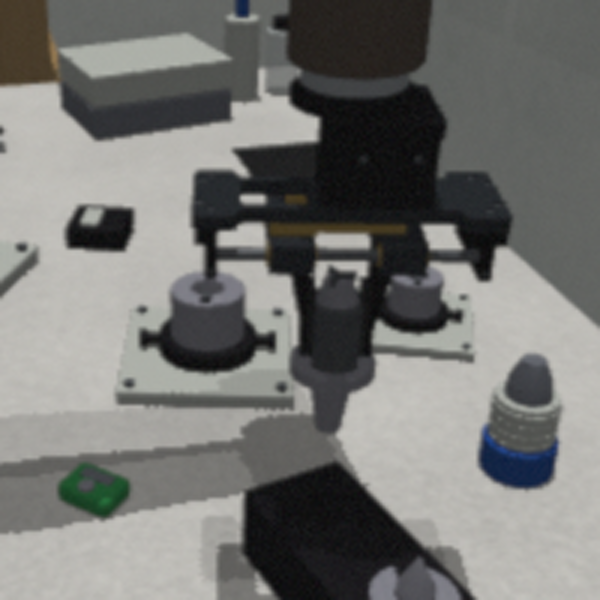

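View pics/w4.png

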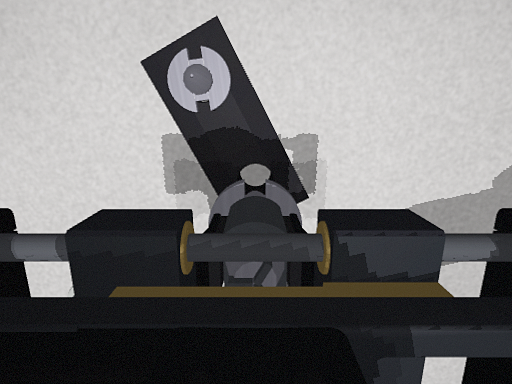

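Arbor hangs upright in the grip (about 4 N). Carrying it over the spindle.

>>> move_arm(series=[[[0.75, 2.52, 0, 0, 0, 0.3, -1], [1.2, 4.2, 0, 0, 0, 0.5, -1], [1.5, 4.9, 0, 0, 0, 0.5, -1], [1.6, 5.0, 0, 0, 0, 0.5, -1], [1.6, 5.0, 0, 0, 0, 0.6, -1], [1.6, 4.2, 0, 0, 0, 0.5, -1], [1.0, 3.0, 0, 0, 0, 0.5, -1], [0.3, 1.26, 0, 0, 0, 0, -1], [0, 0, 0, 0, 0, 0, -1], [0, 0, 0, 0, 0, 0, -1], [0, 0, 0, 0, 0, 0, -1]]])

```text
time_s: 8.95
tcp_pos: [0.5249, 0.1394, 0.2003]
ee_rot: [[-0.953, 0.303, -0.0], [0.303, 0.953, -0.0], [0.0, -0.0, -1.0]]
wrist_force: [0.0, 0.0, -4.7]
gripper_width: 0.343
```

Run:
```python
from h import *
s=r.sense(); print(s["tcp_pos"],s["ee_rot"].round(4),s["wrist_force"],s["moment"],s["gripper_width"])
c=r.capture("side"); im=c["color"]; crop(im,205,110,335,240,5,"s5.png")
plan(np.array([.5240,.1406,s["tcp_pos"][2]]),162.45,n=1)
for P in ([.5240,.1406,.085],[.5240,.1406,.085+.037],s["tcp_pos"]-[0,0,.018],s["tcp_pos"]-[0,0,.066]): print(P,(proj(c,P)[0]-[205,110])*5)
c=r.capture("top"); im=c["color"]; crop(im,185,130,315,260,5,"t5.png")
```

```text
[0.52493953 0.13940563 0.20029923] [[-9.531e-01  3.028e-01 -3.000e-04]
 [ 3.028e-01  9.531e-01 -2.000e-04]
 [ 2.000e-04 -3.000e-04 -1.000e+00]] [ 0.02022244  0.00895429 -4.66522988] [ 0.09854293 -0.07978032 -0.02508376] 0.34325610816092633
n 1 dyaw 0.07 d [-0.001   0.0011 -0.0001]
[0.13, 0.07, 0.01, 0.0, 0.0, -0.07]
[0.524, 0.1406, 0.085] [320.22142894 379.60800819]
[0.524, 0.1406, 0.122] [320.57546298 323.1870887 ]
[0.52493953 0.13940563 0.18229923] [323.29401219 227.40027706]
[0.52493953 0.13940563 0.13429923] [322.75909085 304.68990164]
```

View pics/s5.png

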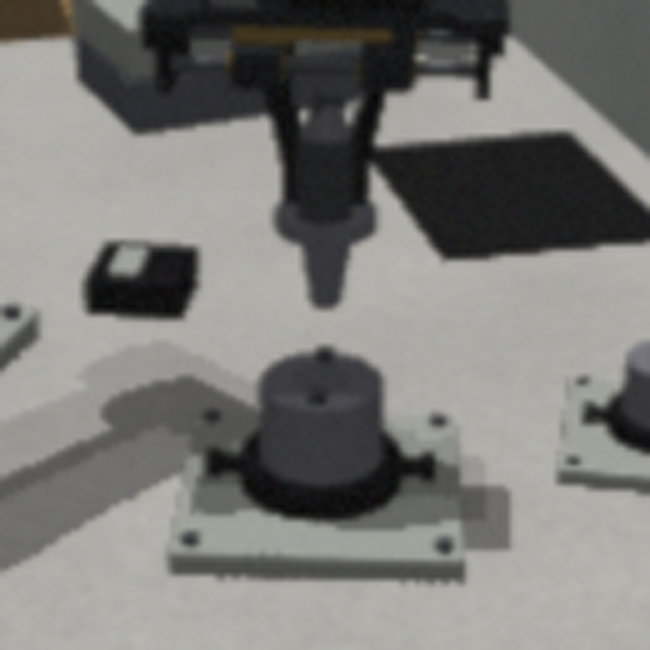

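Run:
```python
from h import *
c=r.capture("side"); print(proj(c,[[.524,.1406,.1],[.534,.1406,.1],[.524,.1506,.1]]))
im=c["color"]
crop(im,250,145,288,205,12,"s6.png")
g=cv2.cvtColor(im,cv2.COLOR_BGR2GRAY).astype(int)
for v in (153,155,160,164,168,188,192,196,200): print(v,g[v,252:288])
```

```text
[[269.07268637 181.39552074]
 [272.38931888 181.05250202]
 [268.29841534 179.89187293]]
153 [172 172 172 173 174 174 170 135  86  62  62  61  51  39  35  32  31  32
  34  35  34  34  40  55  61  62  61  73 131 166 175 174 175 172 159 104]
155 [174 172 172 170 169 170 169 150  97  61  54  59  61  63  57  54  55  51
  53  54  56  58  58  58  58  56  54  73 132 166 173 174 174 176 173 164]
160 [174 172 172 170 170 171 172 172 171 171 171 172 168 119  70  55  54  56
  56  56  55  58  87 154 173 177 176 176 177 178 179 177 177 177 177 176]
164 [175 176 175 174 176 175 174 175 175 175 176 176 176 150  95  58  57  55
  55  56  54  75 149 174 178 177 179 179 177 178 177 178 179 179 178 179]
168 [175 175 175 174 175 176 177 177 177 176 177 176 178 173 136  82  57  53
  55  55  65 123 164 175 176 177 177 177 176 173 175 176 176 177 177 177]
188 [150 151 151 146 117  77  63  62  63  65  64  64  69  66  56  49  44  45
  53  60  62  62  62  62  63  62  60  61  67 107 155 169 170 171 173 173]
192 [ 86  87  86  87  88  68  55  55  55  55  58  57  59  61  63  62  62  64
  63  62  63  61  58  58  56  56  53  56  63 105 153 167 171 170 170 169]
196 [ 83  82  80  66  45  50  55  55  55  55  56  57  57  57  56  57  57  59
  58  57  55  57  57  57  58  55  56  54  54  57  91 127 144 145 146 148]
200 [ 66  45  26  21  26  47  55  55  54  56  58  57  57  56  58  59  59  56
  56  56  57  58  57  57  56  56  55  54  54  38  20  19  36  87 125 136]
```

View pics/s6.png

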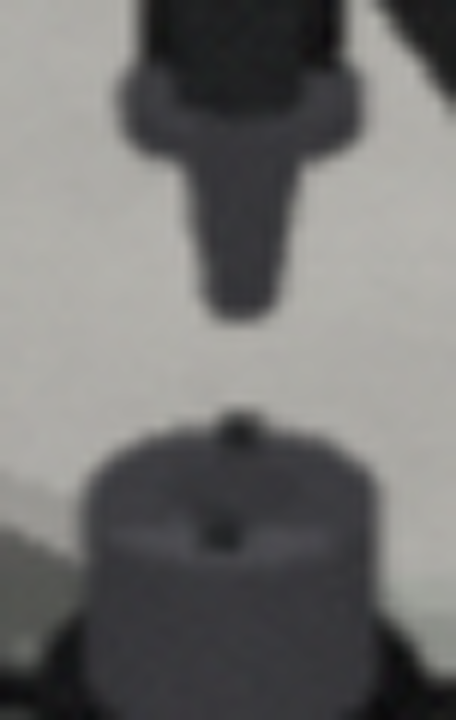

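View pics/t5.png

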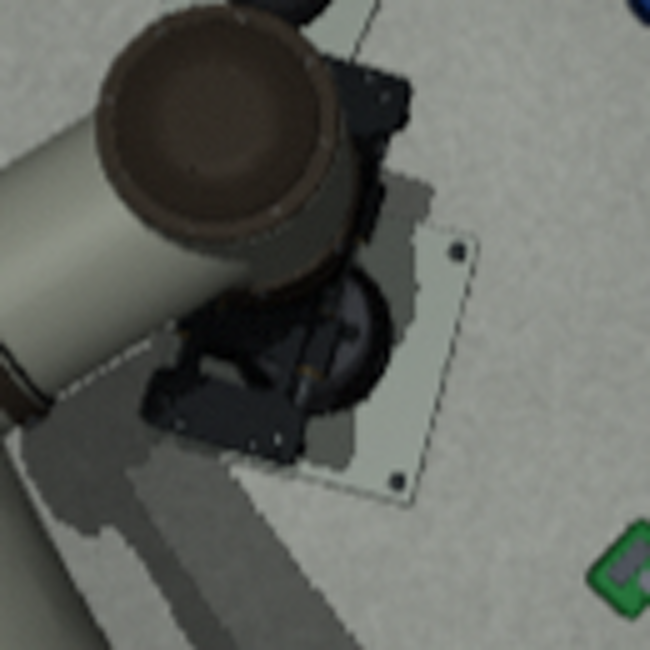

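Side view: arbor axis at u≈269.6 and spindle axis at u≈268.8. Combining the three views, I'll take the target as about (0.5233, 0.1407). Shift, then descend above the dogs.

Run:
```python
from h import *
s=r.sense();print(s["tcp_pos"],s["wrist_force"])
plan(np.array([.5233,.1407,.120]),162.45,n=1)
```

```text
[0.52501872 0.139798   0.20041833] [ 0.46326433 -0.72507201 -4.89032343]
n 1 dyaw 0.05 d [-0.0017  0.0009 -0.0804]
[0.19, 0.03, 8.04, 0.0, 0.0, -0.05]
```

>>> move_arm(series=[[[0.19, 0.04, 0, 0, 0, 0, -1], [0, 0, 1, 0, 0, 0, -1], [0, 0, 1.2, 0, 0, 0, -1], [0, 0, 1.2, 0, 0, 0, -1], [0, 0, 1.2, 0, 0, 0, -1], [0, 0, 1, 0, 0, 0, -1], [0, 0, 0.8, 0, 0, 0, -1], [0, 0, 0.6, 0, 0, 0, -1], [0, 0, 0.5, 0, 0, 0, -1], [0, 0, 0.3, 0, 0, 0, -1], [0, 0, 0, 0, 0, 0, -1], [0, 0, 0, 0, 0, 0, -1]]])

```text
time_s: 10.6
tcp_pos: [0.5235, 0.1415, 0.1226]
ee_rot: [[-0.954, 0.301, 0.001], [0.301, 0.954, 0.0], [-0.0, 0.0, -1.0]]
wrist_force: [0.5, -0.7, -4.1]
gripper_width: 0.339
```

Run:
```python
from h import *
s=r.sense();print(s["tcp_pos"],s["wrist_force"],s["moment"])
plan(np.array([.5233,.1407,.112]),162.45,n=1)
c=r.capture("side"); im=c["color"]
crop(im,235,140,305,220,8,"s7.png")
```

```text
[0.52349294 0.14153885 0.12264036] [ 0.48807759 -0.73122373 -4.07812164] [ 0.03110476 -0.04376579  0.02843665]
n 1 dyaw -0.01 d [-0.0002 -0.0008 -0.0106]
[-0.01, -0.09, 1.06, 0.0, 0.0, 0.01]
```

View pics/s7.png

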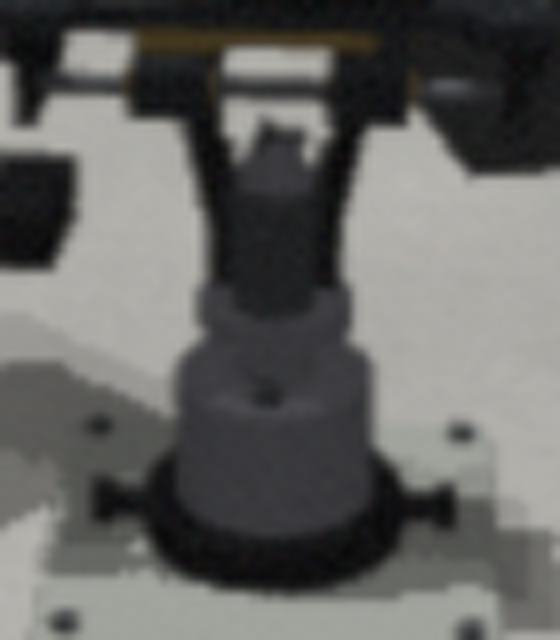

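Flange centre (274) lines up with spindle centre (274) in the side crop. The last few mm go slowly, watching the force.

>>> move_arm(series=[[[0, -0.06, 0.2, 0, 0, 0, -1], [0, 0, 0.2, 0, 0, 0, -1], [0, 0, 0.2, 0, 0, 0, -1], [0, 0, 0.1, 0, 0, 0, -1], [0, 0, 0.1, 0, 0, 0, -1], [0, 0, 0.1, 0, 0, 0, -1], [0, 0, 0.1, 0, 0, 0, -1], [0, 0, 0, 0, 0, 0, -1], [0, 0, 0, 0, 0, 0, -1]]])

```text
time_s: 11.78
tcp_pos: [0.5232, 0.1409, 0.1124]
ee_rot: [[-0.954, 0.301, 0.0], [0.301, 0.954, 0.0], [-0.0, 0.0, -1.0]]
wrist_force: [0.8, 0.4, -4.5]
gripper_width: 0.343
```

Run:
```python
from h import *
s=r.sense();print(s["tcp_pos"],s["wrist_force"],s["moment"],s["ee_rot"].round(4))
```

```text
[0.52315488 0.14087904 0.11239242] [ 0.77308778  0.4194753  -4.52938295] [ 0.08410203 -0.06376603  0.01646722] [[-9.535e-01  3.014e-01  1.000e-04]
 [ 3.014e-01  9.535e-01  0.000e+00]
 [-1.000e-04  0.000e+00 -1.000e+00]]
```

>>> move_arm(series=[[[0, 0, 0.05, 0, 0, 0, -1], [0, 0, 0.05, 0, 0, 0, -1], [0, 0, 0.05, 0, 0, 0, -1], [0, 0, 0.05, 0, 0, 0, -1], [0, 0, 0.05, 0, 0, 0, -1], [0, 0, 0.05, 0, 0, 0, -1], [0, 0, 0, 0, 0, 0, -1]]])

```text
time_s: 12.65
tcp_pos: [0.5231, 0.1409, 0.1093]
ee_rot: [[-0.954, 0.301, -0.0], [0.301, 0.954, -0.0], [0.0, -0.0, -1.0]]
wrist_force: [-0.4, 0.2, -4.1]
gripper_width: 0.343
```

>>> move_arm(series=[[[0, 0, 0.04, 0, 0, 0, -1], [0, 0, 0.04, 0, 0, 0, -1], [0, 0, 0.02, 0, 0, 0, -1], [0, 0, 0, 0, 0, 0, -1]]])

```text
time_s: 13.15
tcp_pos: [0.5231, 0.1408, 0.1083]
ee_rot: [[-0.953, 0.301, -0.0], [0.301, 0.953, -0.0], [-0.0, -0.0, -1.0]]
wrist_force: [-0.5, 0.0, -5.0]
gripper_width: 0.34
```

>>> move_arm(series=[[[0, 0, 0.04, 0, 0, 0, -1], [0, 0, 0.04, 0, 0, 0, -1], [0, 0, 0.02, 0, 0, 0, -1], [0, 0, 0, 0, 0, 0, -1]]])

```text
time_s: 13.65
tcp_pos: [0.5231, 0.1409, 0.1073]
ee_rot: [[-0.954, 0.301, -0.0], [0.301, 0.954, -0.0], [0.0, -0.0, -1.0]]
wrist_force: [-0.3, 0.2, -4.5]
gripper_width: 0.343
```

>>> move_arm(series=[[[0, 0, 0.04, 0, 0, 0, -1], [0, 0, 0.04, 0, 0, 0, -1], [0, 0, 0.02, 0, 0, 0, -1], [0, 0, 0, 0, 0, 0, -1]]])

```text
time_s: 14.15
tcp_pos: [0.5231, 0.1409, 0.1063]
ee_rot: [[-0.954, 0.301, -0.0], [0.301, 0.954, -0.0], [0.0, -0.0, -1.0]]
wrist_force: [0.5, -0.1, -4.8]
gripper_width: 0.342
```

No contact 3 mm below the dogs' tops, so the slots are over the dogs. Continuing.

>>> move_arm(series=[[[0, 0, 0.04, 0, 0, 0, -1], [0, 0, 0.04, 0, 0, 0, -1], [0, 0, 0.02, 0, 0, 0, -1], [0, 0, 0, 0, 0, 0, -1]]])

```text
time_s: 14.65
tcp_pos: [0.5231, 0.1409, 0.1053]
ee_rot: [[-0.953, 0.301, -0.0], [0.301, 0.953, -0.0], [0.0, -0.0, -1.0]]
wrist_force: [-0.5, 1.0, -5.2]
gripper_width: 0.345
```

>>> move_arm(series=[[[0, 0, 0.03, 0, 0, 0, -1], [0, 0, 0.03, 0, 0, 0, -1], [0, 0, 0.02, 0, 0, 0, -1], [0, 0, 0, 0, 0, 0, -1]]])

```text
time_s: 15.15
tcp_pos: [0.5231, 0.1409, 0.1045]
ee_rot: [[-0.953, 0.301, -0.0], [0.301, 0.953, -0.0], [0.0, -0.0, -1.0]]
wrist_force: [-0.1, -0.4, -4.2]
gripper_width: 0.344
```

>>> move_arm(series=[[[0, 0, 0.02, 0, 0, 0, -1], [0, 0, 0.02, 0, 0, 0, -1], [0, 0, 0.02, 0, 0, 0, -1], [0, 0, 0, 0, 0, 0, -1]]])

```text
time_s: 15.65
tcp_pos: [0.5231, 0.1408, 0.1039]
ee_rot: [[-0.954, 0.301, -0.0], [0.301, 0.954, -0.0], [0.0, -0.0, -1.0]]
wrist_force: [-0.8, 0.3, -4.0]
gripper_width: 0.347
```

Home should be near z ≈ 0.1033. Going in 0.2 mm steps.

>>> move_arm(series=[[[0, 0, 0.02, 0, 0, 0, -1], [0, 0, 0.02, 0, 0, 0, -1], [0, 0, 0, 0, 0, 0, -1]]])

```text
time_s: 16.02
tcp_pos: [0.5231, 0.1409, 0.1035]
ee_rot: [[-0.953, 0.301, -0.0], [0.301, 0.953, -0.0], [0.0, -0.0, -1.0]]
wrist_force: [0.6, 0.2, -4.2]
gripper_width: 0.342
```

>>> move_arm(series=[[[0, 0, 0.02, 0, 0, 0, -1], [0, 0, 0.02, 0, 0, 0, -1], [0, 0, 0, 0, 0, 0, -1]]])

```text
time_s: 16.4
tcp_pos: [0.5231, 0.1409, 0.1033]
ee_rot: [[-0.954, 0.301, 0.0], [0.301, 0.954, 0.0], [-0.0, 0.0, -1.0]]
wrist_force: [-1.1, -0.2, -3.6]
gripper_width: 0.338
```

>>> move_arm(series=[[[0, 0, 0.02, 0, 0, 0, -1], [0, 0, 0.01, 0, 0, 0, -1], [0, 0, 0, 0, 0, 0, -1]]])

```text
time_s: 16.77
tcp_pos: [0.5232, 0.1409, 0.1033]
ee_rot: [[-0.954, 0.301, 0.0], [0.301, 0.954, -0.0], [-0.0, 0.0, -1.0]]
wrist_force: [-3.5, -1.1, -0.2]
gripper_width: 0.344
```

Contact at z = 0.1033, the expected flush height, now with about 4 N of push. Increasing gradually.

>>> move_arm(series=[[[0.02, 0, 0.02, 0, 0, 0, -1], [0, 0, 0.01, 0, 0, 0, -1], [0, 0, 0, 0, 0, 0, -1]]])

```text
time_s: 17.15
tcp_pos: [0.5232, 0.1409, 0.1033]
ee_rot: [[-0.954, 0.301, 0.001], [0.301, 0.954, -0.0], [-0.001, 0.0, -1.0]]
wrist_force: [-2.4, -0.6, 4.6]
gripper_width: 0.34
```

Run:
```python
from h import *
s=r.sense();print(s["tcp_pos"],s["wrist_force"],s["moment"])
c=r.capture("side"); im=c["color"]
crop(im,235,140,305,220,8,"s8.png")
```

```text
[0.52315444 0.14090571 0.10325303] [-2.42983047 -0.56307963  4.60931433] [-0.20002394  0.90142385 -0.01677942]
```

View pics/s8.png

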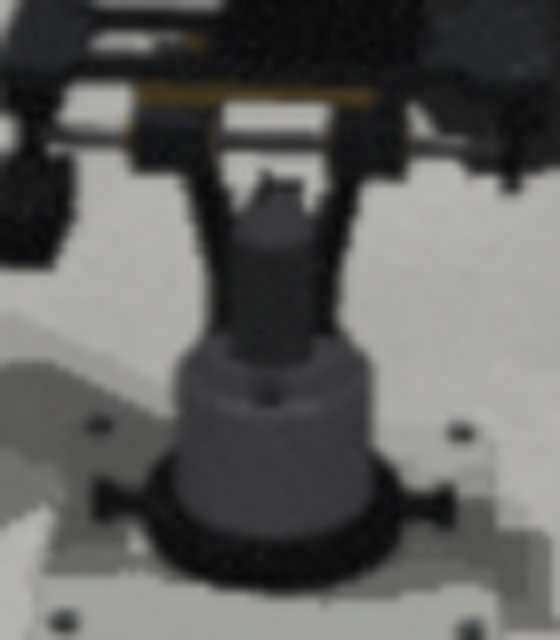

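The flange is down on the face in the side view. Push is about 9 N; now on to about 15 N, holding for over a second.

>>> move_arm(series=[[[0.01, 0, 0.02, 0, 0, 0, -1], [0, 0, 0.02, 0, 0, 0, -1], [0, 0, 0, 0, 0, 0, -1], [0, 0, 0, 0, 0, 0, -1]]])

```text
time_s: 17.7
tcp_pos: [0.5231, 0.1409, 0.1032]
ee_rot: [[-0.954, 0.301, 0.001], [0.301, 0.954, -0.0], [-0.001, 0.0, -1.0]]
wrist_force: [-3.9, -0.8, 7.6]
gripper_width: 0.343
```

>>> move_arm(series=[[[0, 0, 0, 0, 0, 0, -1], [0, 0, 0, 0, 0, 0, -1], [0, 0, 0, 0, 0, 0, -1], [0, 0, 0, 0, 0, 0, -1], [0, 0, 0, 0, 0, 0, -1], [0, 0, 0, 0, 0, 0, -1], [0, 0, 0, 0, 0, 0, -1], [0, 0, 0, 0, 0, 0, -1], [0, 0, 0, 0, 0, 0, -1], [0, 0, 0, 0, 0, 0, -1]]])

```text
time_s: 18.95
tcp_pos: [0.5232, 0.1409, 0.1032]
ee_rot: [[-0.954, 0.301, 0.001], [0.301, 0.954, -0.0], [-0.001, 0.0, -1.0]]
wrist_force: [-3.4, -0.8, 6.7]
gripper_width: 0.341
```

>>> move_arm(series=[[[0.01, 0, 0.02, 0, 0, 0, -1], [0, 0, 0.01, 0, 0, 0, -1], [0, 0, 0, 0, 0, 0, -1], [0, 0, 0, 0, 0, 0, -1]]])

```text
time_s: 19.45
tcp_pos: [0.5232, 0.1409, 0.1032]
ee_rot: [[-0.954, 0.301, 0.001], [0.301, 0.954, -0.0], [-0.001, 0.0, -1.0]]
wrist_force: [-2.4, -1.5, 9.0]
gripper_width: 0.339
```

>>> move_arm(series=[[[0, 0, 0, 0, 0, 0, -1], [0, 0, 0, 0, 0, 0, -1], [0, 0, 0, 0, 0, 0, -1], [0, 0, 0, 0, 0, 0, -1]]])

```text
time_s: 19.95
tcp_pos: [0.5231, 0.1409, 0.1032]
ee_rot: [[-0.954, 0.301, 0.001], [0.301, 0.954, -0.0], [-0.001, 0.0, -1.0]]
wrist_force: [-4.0, -1.9, 8.4]
gripper_width: 0.344
```

>>> move_arm(series=[[[0, 0, 0.02, 0, 0, 0, -1], [0, 0, 0, 0, 0, 0, -1], [0, 0, 0, 0, 0, 0, -1], [0, 0, 0, 0, 0, 0, -1], [0, 0, 0, 0, 0, 0, -1], [0, 0, 0, 0, 0, 0, -1], [0, 0, 0, 0, 0, 0, -1], [0, 0, 0, 0, 0, 0, -1], [0, 0, 0, 0, 0, 0, -1], [0, 0, 0, 0, 0, 0, -1], [0, 0, 0, 0, 0, 0, -1], [0, 0, 0, 0, 0, 0, -1]]])

```text
time_s: 21.45
tcp_pos: [0.5232, 0.1409, 0.1032]
ee_rot: [[-0.954, 0.301, 0.001], [0.301, 0.954, -0.0], [-0.001, 0.0, -1.0]]
wrist_force: [-3.5, -1.5, 10.9]
gripper_width: 0.344
```

Run:
```python
from h import *
s=r.sense();print(s["time_s"],s["tcp_pos"],s["wrist_force"],s["moment"])
c=r.capture("side"); im=c["color"]
crop(im,235,140,305,220,8,"s9.png")
```

```text
21.45 [0.52315805 0.14092144 0.10320698] [-3.49144137 -1.47498989 10.88377643] [-0.23387915  1.36836313 -0.04404854]
```

View pics/s9.png

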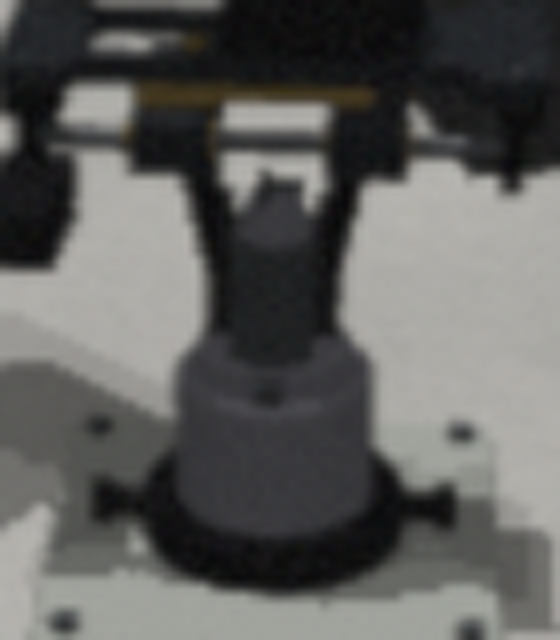

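Held about 15 N for 1.4 s, flange flush. Relieving the push and releasing.

>>> move_arm(series=[[[0, 0, -0.04, 0, 0, 0, -1], [0, 0, -0.03, 0, 0, 0, -1], [0, 0, 0, 0, 0, 0, -1], [0, 0, 0, 0, 0, 0, 1], [0, 0, 0, 0, 0, 0, 1], [0, 0, 0, 0, 0, 0, 1], [0, 0, 0, 0, 0, 0, 1], [0, 0, 0, 0, 0, 0, 1], [0, 0, 0, 0, 0, 0, 1], [0, 0, 0, 0, 0, 0, 1]]])

```text
time_s: 22.75
tcp_pos: [0.5227, 0.141, 0.1024]
ee_rot: [[-0.954, 0.301, 0.0], [0.301, 0.954, 0.0], [-0.0, 0.0, -1.0]]
wrist_force: [-0.8, 0.8, -0.2]
gripper_width: 0.982
```

>>> move_arm(series=[[[0, 0, -0.3, 0, 0, 0, 1], [0, 0, -0.8, 0, 0, 0, 1], [0, 0, -1.2, 0, 0, 0, 1], [0, 0, -1.5, 0, 0, 0, 1], [0, 0, -1.5, 0, 0, 0, 1], [0, 0, -1.5, 0, 0, 0, 1], [0, 0, -1.5, 0, 0, 0, 1], [0, 0, -1.5, 0, 0, 0, 1], [0, 0, -1.5, 0, 0, 0, 1], [0, 2, -1, 0, 0, 0, 1], [0, 2, 0, 0, 0, 0, 1], [0, 0, 0, 0, 0, 0, 1]]])

```text
time_s: 24.25
tcp_pos: [0.5348, 0.1803, 0.2247]
ee_rot: [[-0.954, 0.3, -0.001], [0.3, 0.954, -0.0], [0.001, -0.001, -1.0]]
wrist_force: [-0.8, -0.0, -0.5]
gripper_width: 0.998
```

Run:
```python
from h import *
s=r.sense();print(s["time_s"],s["tcp_pos"],s["wrist_force"],s["gripper_width"])
c=r.capture("side"); im=c["color"]
crop(im,235,140,305,220,8,"s10.png"); cv2.imwrite("pics/side10.png",im)
c=r.capture("wrist"); im=c["color"]; q=proj(c,[.5235,.1407,.1],s)[0].astype(int);print(q)
crop(im,q[0]-60,max(q[1]-50,0),q[0]+60,q[1]+50,6,"w10.png")
```

```text
24.25 [0.53484493 0.18032253 0.22466289] [-0.82422462 -0.01075997 -0.53309704] 0.9981265764318827
[255 142]
```

View pics/s10.png

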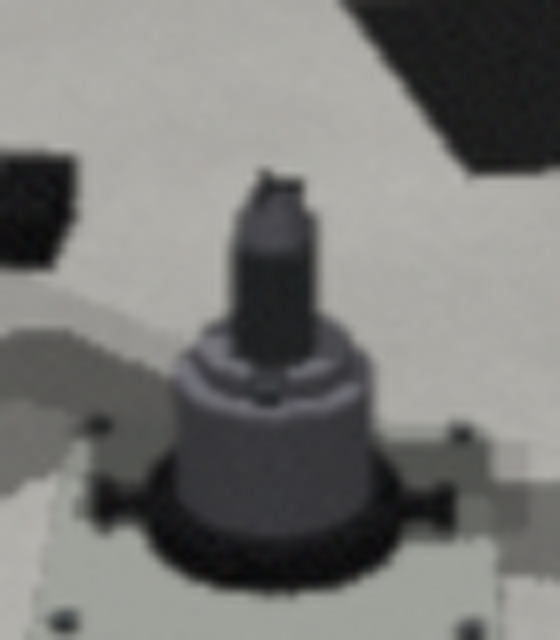

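View pics/w10.png

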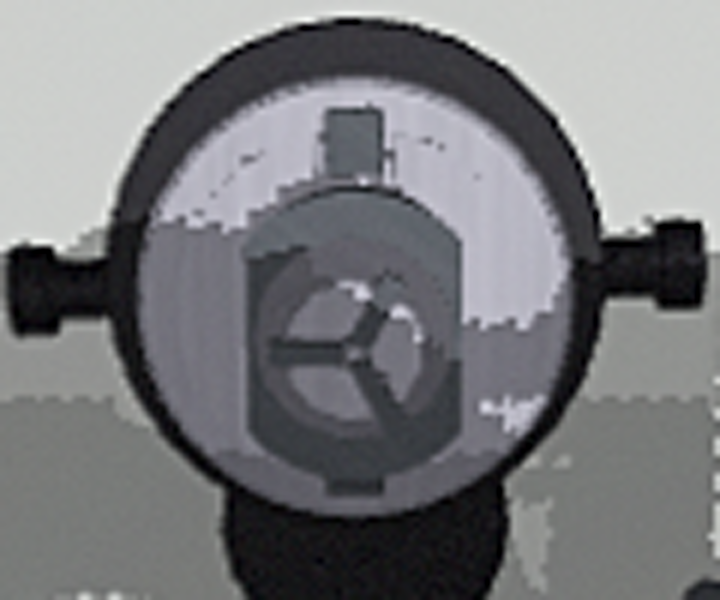

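View pics/side10.png

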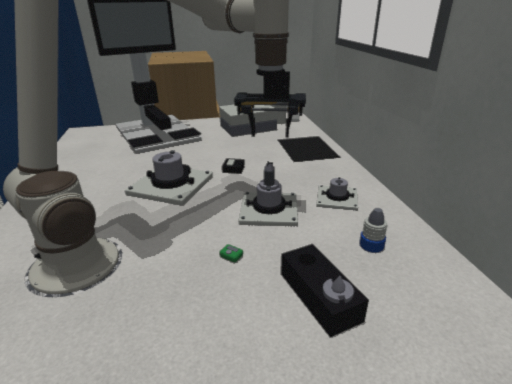

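The arbor stands upright, with the dogs showing in its slots at crop positions (355,140) and (355,485). The flange is flush, the gripper is clear, and the bystanders look unmoved. Handing in.

Run:
```python
from station import r
print(r.finish_job()); print(r.sense()["time_s"])
```

```text
the job is handed in; nothing more can be done
None
the job is handed in; nothing more can be done
```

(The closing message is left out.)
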